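# Start and seat the red wing screw of a deck fixture

### The arm

A 7-joint arm with a two-finger parallel gripper is mounted at the origin on the work surface. World frame = base frame: x ahead of the robot, y to its left, z up, the work surface at z = 0. Lengths are in m, angles in rad, forces in N, time in s.
With the tool pointing down it reaches from about 0.425 to 0.825 m from the base axis. Payload 3.6 kg.
Tool frame: the origin (TCP) lies on the front face of the gripper's body, between the roots of the fingers; the fingertips stand 73 mm ahead of it and the grasp point (between the pads) lies 54 mm ahead of it; z points along the fingers, y is the line along which they close (so a half turn about z gives the same grasp; the last joint's range is limited). The gripper opens to 85 mm and grips with 20 to 120 N. Pads are 22 mm wide; open, the fingers measure 114 mm over their backs; the gripper's body (76 mm by 85 mm) begins 54 mm behind the grasp point. The pads swing forward as they close: fully open they stand 13 mm farther back than shut.
Start: joints at [-1.155, 0.615, -0.013, 1.423, 0.008, 1.103, -0.04], TCP at [0.278, 0.588, 0.304] pointing down, gripper open.
Joint ranges: [-3.12, 3.12], [-0.3, 2.06], [-1.34, 1.32], [0.26, 2.42], [-1.36, 4.5], [0.01, 1.98], [-2.84, 2.84]. Speed limits (rad/s): [2.79, 2.79, 3.14, 3.14, 3.14, 3.14, 3.14].

### API

Orientations are given as a unit quaternion [x, y, z, w].
In Python, from cell import * gives the robot as it stands. Calls block until the motion is done:
- movep(position, orientation): joint-space move of the TCP to a pose.
- line_to(position, speed=0.15, frame=None): straight line of the TCP; frame=None keeps the orientation; speed is the mean speed in m/s.
- movej(angles): joint-space move.
- set_gripper(opening): opening from 0.0 (shut) to 1.0 (fully open); the grip force is fixed at half the most; returns when the fingers have stopped.
- hold(seconds).
- solve_ik(position, orientation): joint angles nearest the present ones, or None.
- grab_frame(name): name is "scene" or "top"; returns (picture, depth): 384x512x3 uint8, red, green, blue; 384x512 float32, m along the optical axis (not along the pixel's ray), 0 where there is no reading.
- get_calibration(name): a dict with "mtx" (3x3 intrinsics, pixels), "pose" (4x4, takes a point from camera to world coordinates). Camera axes: x right, y up, looking along -z (the intrinsics and any distortion apply to the point x, -y, -z); pixel columns grow to the right and rows downward; lengths in m; the calibration is good to about 2 mm. A picture is of the moment at which its call begins. get_calibration takes no time and is no camera call.
A pose or a line that the arm cannot do raises PlanningError and nothing moves.
- job_done(): hands the job in; it is judged then, once.
Readings, each from a call of its own:
- read_time_s(): time.
- read_joint_positions(): joint angles.
- read_joint_vel(): joint speeds.
- read_joint_efforts(): joint torques, N m.
- read_tool_pos(): TCP position.
- read_eef_rot(): TCP orientation.
- read_ft_force(): force on the tool from outside, world axes, zero at the start.
- read_ft_torque(): the same for the moment, N m.
- read_opening(): opening from 0.0 (shut) to 1.0 (fully open).
- read_grip_force(): force on a finger pad.
Only numpy, scipy, OpenCV 4.12 (cv2) and the standard library are available. Lean on these libraries where they do the work, as an engineer would, in place of code of your own. Each camera call takes 0.05 s, during which the arm holds its last target. There are 200 camera calls.

### The job

The red wing screw stands cocked on top of its nut's thread. Turn it backward (counter-clockwise seen from above) until it lines up with the blue marks and let it drop into the thread start, then drive it forward (clockwise), without cross-threading it up on the rim, until the wing lines up with the black home marks and its brass flange sits flush on the steel nut, and let go. Leave the green wing screw alone.

Things in the scene. Friction and masses are not known exactly. Their poses are not given: they have to be found in the camera images.
- red_grip (a point): Grip point of the red wing screw, on its upright axis, 89 mm above the table at the start. The wing is an upright red bar 56 mm long, 14 thick, 42 tall on a brass flange 59 mm across, 5 thick; this point is 27 mm above the flange, 15 below the wing's top. x along the wing, y across it, z up. Mid-deck: octagonal deck fixed to the table, 170 mm across, 23 high, with 12 mm tall cups near its edge.
- red_turn (a joint): Turn of the red screw, rad, growing clockwise seen from above (forward); 0: wing in line with the blue marks (thread start). Starts on the rim at 0.5 to 0.9; stops at -0.2 and 1.25. From -0.2 to 0.19 it can sink 10 mm; in a firm grip it does not sink by itself: lower it. Sunk 8 mm or more it turns forward freely; beyond 0.9 it can sink fully, by its weight or pushed. Black marks: 1.15, home.
- red_drop (a joint): How far the red screw has sunk, in m: 0 standing on the rim (flange 15 mm above the steel nut, which is 72 mm across, its top 45 mm above the table), 0.010 when dropped into the thread start, 0.015 when the flange sits on the nut. It cannot be lifted out. The screw weighs 0.2 kg and turns with about 0.03 N m.
- green_wing (a point): End of the green wing, 26 mm from its axis, 27 mm above its flange: the same kind of screw in the same kind of fixture, also standing on its rim, to be left alone. The two fixtures may stand either way round, their axes 0.24 m or more apart.
Mind the look-alikes: they are no part of the job. Leave any pink look-alike of the part that bears red_grip alone.

How it is judged:
On the way:
1. the red screw, turned back, has dropped into the thread start (value of joint red_drop above 0.007 m and value of joint red_turn below 0.4 rad), for 0.1 s.
At the end, for the whole second after the job is handed in: The red screw is turned forward beyond 0.95 rad and has sunk more than 12.5 mm (its flange within 2.5 mm of the nut), at rest, and the end of the green wing is within 8 mm of where it began (value of joint red_turn above 0.95 rad and value of joint red_drop above 0.0125 m and velocity of joint red_turn between -0.05 and 0.05 rad/s and distance of green_wing from where it was at the start of the episode below 0.008 m); the robot touches nothing.
It fails at once if the red screw is driven forward while still up on the rim (cross-threaded: beyond 1.1 rad, sunk less than 4 mm) (value of joint red_turn above 1.1 rad and value of joint red_drop below 0.004 m).
It fails at once if the green screw is disturbed (its wing end moved more than 8 mm) (distance of green_wing from where it was at the start of the episode above 0.008 m).
It also fails if it takes over 35 s, if anything falls off the work surface, if the arm or the gripper's body presses on something with over 40 N, if the wrist force passes 120 N, or if a joint passes its speed limit or range.

## Working session

There is one attempt and no reset: what is moved stays moved. The work goes in short steps, each a Python script; the robot and the scene stay as the last script left them, time stands still between calls to the robot, and variables do not carry over. Pictures are saved under pics/ and viewed, at most 10 in all, crops included, and the job is handed in when it is done.

```bash
mkdir -p pics; ls
python3 - <<'E'
from cell import *
import numpy as np,cv2
for n in("scene","top"):
    p,d=grab_frame(n);c=get_calibration(n);np.savez(f"{n}0.npz",p=p,d=d,mtx=c["mtx"],pose=c["pose"])
    cv2.imwrite(f"pics/{n}0.png",p[...,::-1]);print(c)
print(read_eef_rot(),read_time_s())
E
```

```text
pics
{'mtx': array([[394.48114999,   0.        , 254.54678821],
       [  0.        , 394.48114999, 192.36703288],
       [  0.        ,   0.        ,   1.        ]]), 'pose': array([[-0.65571072, -0.59529707,  0.4643973 ,  0.96000729],
       [ 0.75493757, -0.50830144,  0.41436567,  0.6044964 ],
       [-0.01061685,  0.62229499,  0.78271082,  0.96607124],
       [ 0.        ,  0.        ,  0.        ,  1.        ]])}
{'mtx': array([[462.51125929,   0.        , 258.47820197],
       [  0.        , 462.51125929, 196.5168475 ],
       [  0.        ,   0.        ,   1.        ]]), 'pose': array([[ 0.02380801,  0.97861798, -0.20430377,  0.17507979],
       [-0.9997121 ,  0.02269575, -0.0077859 ,  0.13411363],
       [-0.00298259,  0.20443032,  0.97887657,  1.4065575 ],
       [ 0.        ,  0.        ,  0.        ,  1.        ]])}
[ 2.19075340e-01  9.75707267e-01 -1.12491204e-03 -2.41252219e-04] 0.1
```

View pics/top0.png

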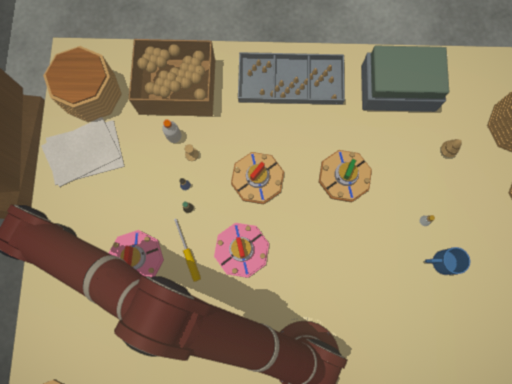

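View pics/scene0.png

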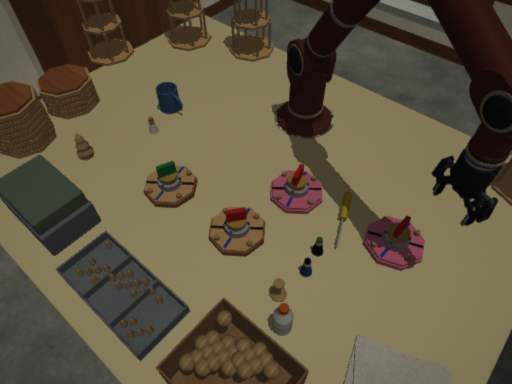

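```bash
cat > h.py <<'E'
import numpy as np,cv2
def cloud(p,d,K,T):
    v,u=np.mgrid[:d.shape[0],:d.shape[1]]
    c=np.stack([(u-K[0,2])/K[0,0]*d,-(v-K[1,2])/K[1,1]*d,-d],-1)
    return c@T[:3,:3].T+T[:3,3]
def proj(w,K,T):
    c=(np.asarray(w)-T[:3,3])@T[:3,:3]
    return K[0,0]*c[...,0]/-c[...,2]+K[0,2],-K[1,1]*c[...,1]/-c[...,2]+K[1,2]
def load(n):
    z=np.load(n);return z["p"],z["d"],z["mtx"],z["pose"]
E
python3 - <<'E'
from h import *
from scipy.ndimage import label
for n in("top","scene"):
    p,d,K,T=load(n+"0.npz");w=cloud(p,d,K,T);f=p.astype(int)
    r,g,b=f[...,0],f[...,1],f[...,2]
    for nm,m in(("red",(r>130)&(g<60)&(b<70)),("green",(g>r+30)&(g>b+25)&(g>60)),("blue",(b>r+60)&(b>g+40))):
        L,k=label(m,np.ones((3,3)))
        for i in range(1,k+1):
            q=L==i
            if q.sum()<15: continue
            P=w[q];v,u=np.nonzero(q);e,V=np.linalg.eigh(np.cov(P[:,:2].T))
            print(n,nm,q.sum(),u.mean().round(),v.mean().round(),"med",np.median(P,0).round(3),"zmax",np.percentile(P[:,2],90).round(3),"ax",np.degrees(np.arctan2(V[1,1],V[0,1])).round(1), p[q].mean(0).round())
p=load("top0.npz")[0][140:210,220:385];q=load("scene0.npz")[0][195:260,200:275]
a=cv2.resize(p[:,:75],(0,0),fx=6,fy=6,interpolation=2);b=cv2.resize(q,(a.shape[0]*75//65,a.shape[0]),interpolation=2)
cv2.imwrite("pics/crop1.png",cv2.resize(np.hstack([a,b]),None,fx=.85,fy=.85)[:,:800,::-1])
E
```

```text
top red 65 257.0 170.0 med [0.525 0.151 0.106] zmax 0.109 ax 142.9 [178.  56.  38.]
top red 59 240.0 247.0 med [0.3   0.192 0.107] zmax 0.11 ax -165.2 [189.  55.  43.]
top green 77 350.0 168.0 med [ 0.538 -0.12   0.107] zmax 0.11 ax 157.4 [ 53. 120.  59.]
top blue 15 341.0 157.0 med [ 0.597 -0.109  0.021] zmax 0.025 ax -166.3 [ 77.  97. 170.]
top blue 17 350.0 192.0 med [ 0.486 -0.135  0.023] zmax 0.026 ax -168.9 [ 78.  98. 171.]
top blue 15 261.0 193.0 med [0.475 0.138 0.023] zmax 0.027 ax -179.1 [ 83. 103. 174.]
top blue 17 237.0 231.0 med [0.357 0.207 0.023] zmax 0.026 ax -164.9 [ 87. 100. 178.]
top blue 17 136.0 239.0 med [0.325 0.509 0.025] zmax 0.027 ax 176.9 [ 81.  98. 176.]
top blue 21 245.0 268.0 med [0.247 0.18  0.025] zmax 0.029 ax -165.2 [ 90.  99. 179.]
scene green 47 165.0 165.0 med [ 0.544 -0.12   0.107] zmax 0.109 ax 60.0 [27. 69. 32.]
scene blue 17 384.0 252.0 med [0.329 0.508 0.024] zmax 0.026 ax 178.3 [23. 40. 95.]
```

View pics/crop1.png

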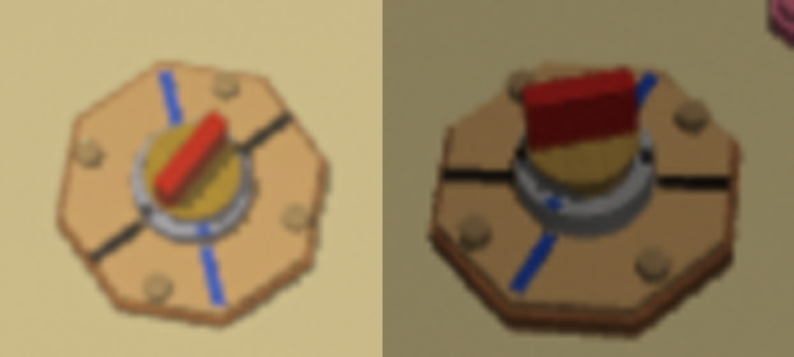

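The crop shows the red wing screw on the tan deck. The wing runs from about crop (165,195) to (218,120), lying between the blue marks, (167,72)–(220,303), and the black marks, (93,258)–(290,118).

Things in the top view that could be mistaken for it:
- **Red on tan deck, (257,170):** this is my choice. Its deck matches the green screw's.
- **Red on pink decks, (240,247) and (130,257):** look-alikes.
- **Green, (350,168):** to be left alone.

```bash
cat >> h.py <<'E'
from scipy.spatial.transform import Rotation as R
def plane(u,v,z,K,T):
    r=T[:3,:3]@np.array([(u-K[0,2])/K[0,0],-(v-K[1,2])/K[1,1],-1]);return T[:3,3]+r*(z-T[2,3])/r[2]
def quat(a): # tool down, tool y at world angle a
    y=np.array([np.cos(a),np.sin(a),0]);z=np.array([0,0,-1.]);return R.from_matrix(np.c_[np.cross(y,z),y,z]).as_quat()
E
cat > s1.py <<'E'
from h import *; from cell import *
p,d,K,T=load("top0.npz")
px=lambda x,y,z:plane(220+x/5.1-.4,140+y/5.1-.4,z,K,T)
B=[px(167,72,.023),px(220,303,.023)];A=[px(290,118,.023),px(93,258,.023)]
ang=lambda P:np.degrees(np.arctan2(*(P[0]-P[1])[[1,0]]))
W=[px(218,118,.104),px(166,192,.104)]
print(ang(B),ang(A),ang(W),sum(B)/2,sum(A)/2,sum(W)/2)
print("marks length",np.linalg.norm(B[0]-B[1]))
w=cloud(p,d,K,T);f=p.astype(int)
m=(f[...,0]>110)&(f[...,1]<90)&(f[...,0]-f[...,1]>60)&(w[...,2]>.099);m[:,:235]=0;m[:150]=0;m[200:]=0
P=w[m][:,:2];c,s,t=cv2.minAreaRect(P.astype(np.float32));e,V=np.linalg.eigh(np.cov(P.T))
print("top face",len(P),P.mean(0),c,s,t,np.degrees(np.arctan2(V[1,1],V[0,1])))
for o in(90,-90):
    a=np.radians(-37+o);q=solve_ik([.526,.149,.25],quat(a));print(o,q)
E
python3 s1.py
```

```text
13.931507756744514 -52.42518854804184 -32.83026710534909 [0.52799299 0.14970295 0.023     ] [0.52718753 0.15036223 0.023     ] [0.52581195 0.14988975 0.104     ]
marks length 0.14758882394469178
top face 85 [0.52525146 0.1510911 ] (0.5254550576210022, 0.15039509534835815) (0.013219904154539108, 0.05398951470851898) 52.48245620727539 143.25694579971025
90 [-0.37873581  0.51691911  0.09452412  1.7968961  -0.06321211  0.83069306
  0.67118155]
-90 [-0.95545413  0.77549246  1.13362346  1.81388741 -0.79534226  1.0932952
 -1.74235516]
```

Run:
```python
from h import *; from cell import *
c=[.5262,.1502]; a=np.radians(-36.5+90)
set_gripper(0.75)
movep([*c,.26],quat(a)); line_to([*c,.185],speed=.1)
print(read_time_s(),read_tool_pos(),read_joint_positions(),read_ft_force())
o=[]
for n in("scene","top"):
    p,d=grab_frame(n);C=get_calibration(n);u,v=proj([*c,.12],C["mtx"],C["pose"]);u,v=int(u),int(v)
    o.append(cv2.resize(p[v-50:v+50,u-50:u+50],(400,400),interpolation=2))
cv2.imwrite("pics/near.png",np.hstack(o)[...,::-1])
```

```text
3.1833 [0.52662062 0.1503831  0.18548567] [-0.37279553  0.60615416  0.08389683  1.85838013 -0.07606695  0.6788899
  0.68924597] [-0.73261117 -0.39094194  0.66658305]
```

View pics/near.png

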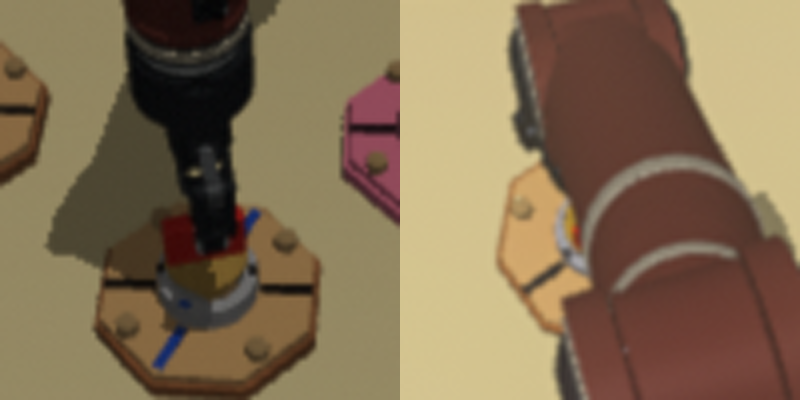

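In the scene crop at left, the near finger at (208,240) stands centred in front of the red wing, which spans columns 163–244. I'm going down and gripping.

Run:
```python
from h import *; from cell import *
c=[.5262,.1502]
line_to([*c,.144],speed=.08)
print(read_ft_force(),read_tool_pos())
set_gripper(0.0);hold(.2)
print(read_time_s(),read_tool_pos(),read_ft_force(),read_ft_torque(),read_opening(),read_grip_force(),read_joint_positions())
```

```text
[-0.26971119 -0.24551207  0.74529141] [0.52641305 0.15021578 0.14406576]
4.65 [0.52668299 0.15071942 0.1444867 ] [0.86996297 1.76893435 3.92025998] [ 0.30602228 -0.04115398 -0.05585155] 0.15370316066816697 61.00637912750244 [-0.36621766  0.66901262  0.07394874  1.88793358 -0.08376353  0.58588696
  0.69558431]
```

```bash
cat >> h.py <<'E'
def yang(q): 
    y=R.from_quat(q).as_matrix()[:,1];return np.degrees(np.arctan2(y[1],y[0]))-90
E
python3 - <<'E'
from h import *; from cell import *
q0=np.array(read_joint_positions());w0=yang(read_eef_rot());print(w0)
def turn(dq):
    q=q0.copy();q[6]+=dq;movej(q)
    print(dq,yang(read_eef_rot()),read_tool_pos(),read_ft_force().round(1),read_ft_torque().round(2),read_opening(),read_time_s())
turn(-.1)
s=yang(read_eef_rot())-w0
if s>3:
    for k in(-.3,-.5,-.7,-.86): turn(k)
    hold(.2);print(read_ft_torque())
    p,d=grab_frame("scene");cv2.imwrite("pics/back.png",cv2.resize(p[180:270,185:295],(733,600),interpolation=2)[...,::-1])
else: print("wrong sign",s)
E
```

```text
-36.48637348634675
-0.1 -42.105662569724544 [0.52673564 0.15075465 0.14452581] [0.1 0.3 2.4] [ 0.19 -0.04 -0.05] 0.15591255410447996 4.9
wrong sign -5.619289083377794
```

Run:
```python
from h import *; from cell import *
q0=np.array(read_joint_positions())
def turn(t):
    q=q0.copy();q[6]=.6956+t;movej(q)
    print(t,yang(read_eef_rot()),read_tool_pos(),read_ft_force().round(1),read_ft_torque().round(2),round(read_opening(),3),read_time_s())
for k in(.25,.55,.86): turn(k)
hold(.2);print(read_ft_torque())
p,d=grab_frame("scene");cv2.imwrite("pics/back.png",cv2.resize(p[180:270,185:295],(733,600),interpolation=2)[...,::-1])
```

```text
0.25 -22.229691722701958 [0.52666746 0.15058958 0.14451342] [0.8 1.2 2.9] [ 0.06 -0.01  0.07] 0.15 5.325
0.55 -5.179160468048011 [0.52667442 0.15046093 0.14452922] [ 0.5 -0.6  3.2] [-0.04 -0.04  0.07] 0.159 5.7167
0.86 12.50375231469613 [0.52671891 0.15028855 0.14395696] [ 1.2 -0.8 -2.3] [-0.23 -0.32 -0.  ] 0.154 6.1167
[-0.28275288 -0.28698056 -0.10176326]
```

View pics/back.png

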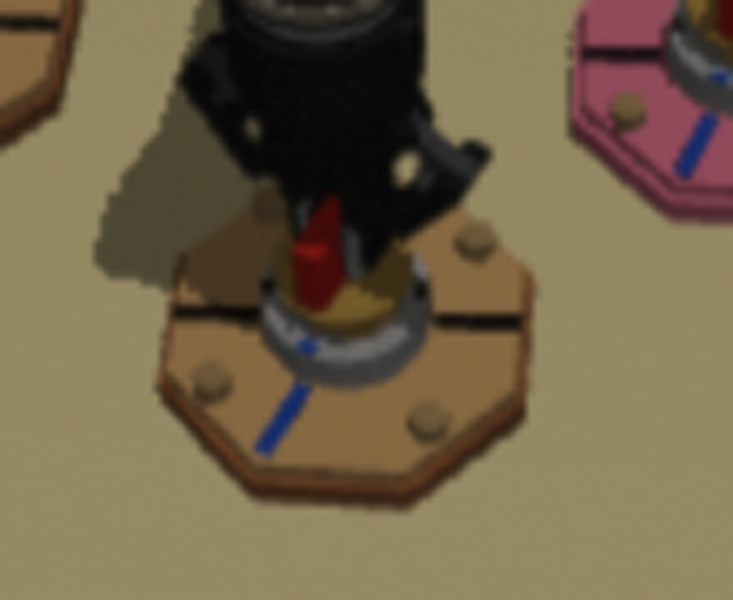

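The wing end at (315,270) points at the blue marks, (308,345) and (283,420), so it's aligned. I'm lowering it now.

Run:
```python
from h import *; from cell import *
x,y,z=read_tool_pos()
for dz in(.004,.0075,.0105):
    line_to([x,y,.1442-dz],speed=.03)
    print(dz,read_tool_pos(),read_ft_force().round(1),read_ft_torque().round(2),read_opening(),read_time_s())
hold(.2);print(read_ft_force(),read_tool_pos())
p,d=grab_frame("scene");cv2.imwrite("pics/down.png",cv2.resize(p[180:270,185:295],(733,600),interpolation=2)[...,::-1])
```

```text
0.004 [0.52667986 0.15024721 0.13994871] [ 1.3 -0.9 -2.6] [-0.27 -0.27 -0.01] 0.15833194659062588 6.6583
0.0075 [0.52669757 0.15027867 0.13651323] [ 1.8 -1.7 -1.9] [-0.2  -0.31 -0.05] 0.1519655244120345 6.925
0.0105 [0.52671757 0.15024936 0.13448564] [-0.4 -2.   4.5] [-0.34  0.15  0.  ] 0.158243575720392 7.175
[-1.03860041 -0.83267358  5.96081898] [0.5267124  0.15026743 0.13444015]
```

View pics/down.png

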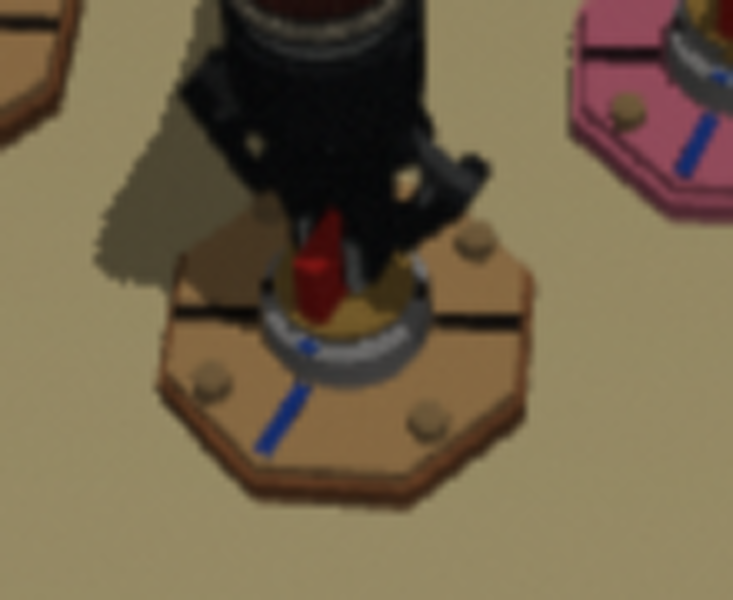

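The wing has dropped with the fingers and stopped at 10 mm. I'm driving it forward.

Run:
```python
from h import *; from cell import *
q0=np.array(read_joint_positions())
def rep(t): print(t,yang(read_eef_rot()),read_tool_pos(),read_ft_force().round(1),read_ft_torque().round(2),round(read_opening(),3),read_time_s())
ok=True
for k in(.6,.3,0,-.24):
    q=q0.copy();q[6]=.6956+k;movej(q);rep(k)
    if abs(read_ft_torque()[2])>1.2: ok=False;print("stop");break
if ok:
    x,y,z=read_tool_pos()
    for Z in(.132,.1295,.1285):
        line_to([x,y,Z],speed=.03);rep(Z)
hold(.2);rep("end")
p,d=grab_frame("scene");cv2.imwrite("pics/fwd.png",cv2.resize(p[180:270,185:295],(733,600),interpolation=2)[...,::-1])
```

```text
0.6 -2.0990257437098876 [0.52666905 0.15035718 0.13451406] [ 0.4 -1.   1.3] [-0.24  0.   -0.06] 0.157 7.7833
0.3 -19.182322729018168 [0.52661483 0.15053109 0.13402727] [ 0.6  0.  -2.2] [-0.07 -0.19 -0.03] 0.157 8.175
0 -36.34314143055072 [0.52663991 0.15064481 0.13427556] [ 1.2  1.  -1.7] [ 0.1  -0.13 -0.03] 0.156 8.5667
-0.24 -50.0654223127004 [0.52670601 0.1507369  0.13442022] [ 1.3  1.9 -2.1] [ 0.22 -0.23 -0.09] 0.156 8.9083
0.132 -50.27157838926438 [0.52672171 0.15083509 0.1317988 ] [-0.4  1.2 -2. ] [ 0.14 -0.14  0.03] 0.157 9.1583
0.1295 -50.34841390063262 [0.52671632 0.15080379 0.12968608] [-0.6  0.8  0.8] [ 0.16 -0.03  0.01] 0.155 9.4083
0.1285 -50.36433822284259 [0.52676185 0.15081046 0.12961689] [-2.2  0.2  7.4] [-0.02  0.36  0.05] 0.158 9.6583
end -50.36429321956764 [0.52674886 0.15078764 0.12959988] [-0.8  1.   6.9] [ 0.09  0.35 -0.  ] 0.157 9.8583
```

View pics/fwd.png

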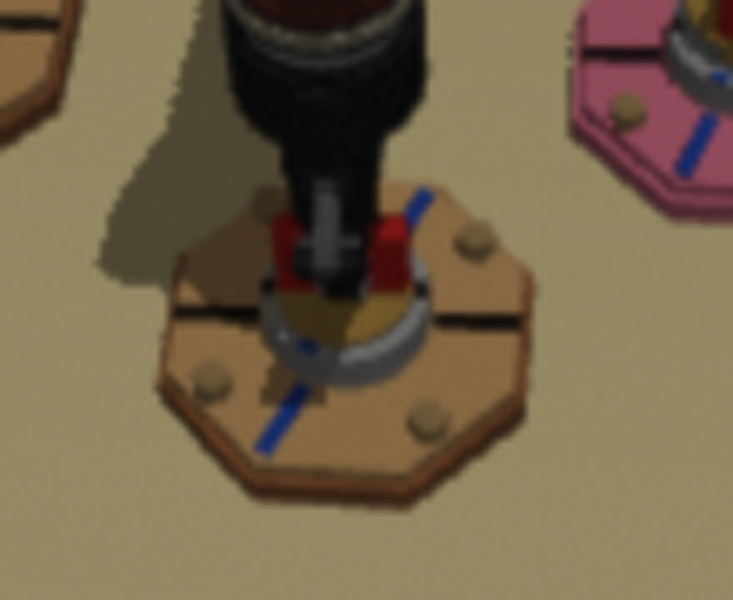

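The wing lies along the black marks, (215,312)–(480,320), and the flange is seated, 15 mm down in all. I'm releasing, retreating and checking.

Run:
```python
from h import *; from cell import *
x,y,z=read_tool_pos()
line_to([x,y,z],speed=.03)
set_gripper(0.75);line_to([x,y,.27],speed=.12);hold(.3)
q=read_joint_positions();q[0]-=.5;movej(q);hold(.3)
print(read_time_s(),read_ft_force())
o=[]
for n,s in(("scene",np.s_[195:265,195:275]),("top",np.s_[140:210,220:300])):
    p,d=grab_frame(n);np.savez(n+"1.npz",p=p,d=d,**{k:get_calibration(n)[k] for k in("mtx","pose")})
    o.append(cv2.resize(p[s],(400,350),interpolation=2))
cv2.imwrite("pics/end.png",np.hstack(o)[...,::-1])
p,d,K,T=load("scene1.npz");w=cloud(p,d,K,T);f=p.astype(int)
m=(f[...,0]>80)&(f[...,1]<50)&(np.hypot(w[...,0]-.5267,w[...,1]-.1507)<.04)
print("red top z",np.percentile(w[m][:,2],[50,90,98]))
```

```text
13.6583 [ 0.01359732  0.19868534 -0.42431239]
red top z [0.09107661 0.09316235 0.09487505]
```

View pics/end.png

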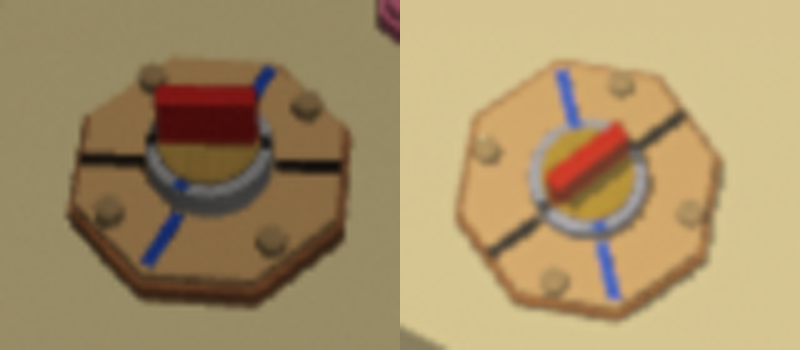

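In both views, left (205,110) and right (588,160), the wing lines up with the black marks and the flange sits on the nut. The wing top has dropped about 15 mm, and the gripper is clear.

```bash
python3 -c "
from cell import *
print(job_done())"
```

```text
the job is handed in; nothing more can be done
None
```

The job is handed in: I turned the red wing screw back, let it drop into the thread start, drove it forward to the black home marks with its flange on the nut, and released it, without touching the green screw; no pass/fail verdict came back.

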